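# Put the two gel scrapers away in their slotted holders

### The arm

A 6-joint arm with a two-finger parallel gripper is mounted at the origin on a cart in front of the work surface, level with it; the furniture and walls round the work are solid. World frame = base frame: x ahead of the robot, y to its left, z up, the work surface at z = 0. Lengths are in m, angles in rad, forces in N, time in s.
With the tool pointing down it reaches from about 0.425 to 0.95 m from the base axis. Payload 3.5 kg.
Tool frame: the origin (TCP) lies at the very end of the fingers, on their centre line; the grasp point (between the pads) lies 19 mm behind it (ctrl.pinch_z is the distance from the TCP to the grasp point, in m); z points along the fingers, y is the line along which they close (so a half turn about z gives the same grasp; the last joint's range is limited). The gripper opens to 85 mm and grips with 20 to 120 N. Pads are 22 mm wide; open, the fingers measure 114 mm over their backs; the gripper's body (76 mm by 85 mm) begins 54 mm behind the grasp point. The pads swing forward as they close: fully open they stand 13 mm farther back than shut.
Start: joints at [-1.396, 0.286, 1.577, -0, 1.279, -0.15], TCP at [0.215, -0.64, 0.231] pointing down, gripper open.
Joint ranges: [-2.77, 2.77], [-0.9, 2.22], [0.21, 2.48], [-1.53, 4.67], [0.24, 2.81], [-2.84, 2.84]. Speed limits (rad/s): [2.79, 2.79, 3.14, 3.14, 3.14, 3.14].

### API

Orientations are given as a unit quaternion [x, y, z, w].
In Python, from plant import ctrl gives the robot as it stands. The module is installed in compiled form; this text tells all that it offers.
- The arm moves only by the shell command python3 -m crank 'ROWS' [OPENING] [FORCE]. ROWS is JSON, a list of rows, each a list of 6 numbers: the shift along the tool's x, y, z in cm, then the turn, a rotation vector about the tool's x, y, z in rad. In form: [[tx, ty, tz, rx, ry, rz], ...]. A call has 1 to 10 rows; each row is the pose to reach, as a shift and turn from the pose commanded when the call began, along the tool's axes at that moment; what a row does not reach only later rows make up. A row lasts 1/10 s, in which the tool goes at most 50 mm and 8.59 degrees, less where a joint would pass 70% of its speed; a pose out of reach is approached as far as the arm can. A call with a gripper value outside its range is refused whole. OPENING is the opening, from 0 (shut) to 1 (fully open), set as the call begins (- or left out, the last holds). The fingers move at their own pace and stop on an object; FORCE is the grip in N (left out, the last holds). Time passes only in rows, so rows that repeat a pose let the fingers close. It gives the time, the measured TCP pose, the force, the opening and the grip force at its end, in the units of the state.
- ctrl.get_state(): the state, without advancing time (a new reading comes with each control period).
- ctrl.read_camera(name): name is "side" or "top" or "wrist"; returns (picture, depth): 480x640x3 uint8, blue, green, red; 480x640 float32, m along the optical axis (not along the pixel's ray), 0 where there is no reading.
- ctrl.camera_info(name): a dict with "K" (3x3 intrinsics, pixels), "k1" (the pictures are not rectified: a ray, as slopes to the right and down, at radius r is drawn at 1 + k1 r^2 times it, then the intrinsics apply), "origin" and "orientation" of the camera in the world. Camera axes: x right, y down, z forward; pixel columns grow to the right and rows downward; lengths in m; the calibration is good to about 2 mm. A picture is of the moment at which its call begins: read the wrist's pose just before it. camera_info takes no time and is no camera call; for the wrist camera it gives the pose at the moment of the call.
- ctrl.sign_off(): hands the job in; it is judged then, once.
The state is a dict: "time": time; "qpos": joint angles; "dq": joint speeds; "joint_efforts": joint torques, N m; "eef_pos": TCP position; "tcp_rot": TCP orientation; "contact_force": force on the tool from outside, world axes, zero at the start; "wrist_torque": the same for the moment, N m; "opening": opening from 0.0 (shut) to 1.0 (fully open); "finger_force": force on a finger pad.
Only numpy, scipy, OpenCV 4.12 (cv2) and the standard library are available. Lean on these libraries where they do the work, as an engineer would, in place of code of your own. Each camera call takes 0.05 s, during which the arm holds its last target. There are 200 camera calls.

### The job

Put the two blue-handled gel scrapers away: slide each one blade first into the slot of the white holder that matches its blade width (wide blade in the wide holder, narrow blade in the narrow one), fully home so that its collar meets the holder's front, and let go. Leave the tape roll and the timer beside the balance where they stand.

Things in the scene. Friction and masses are not known exactly. Their poses are not given: they have to be found in the camera images.
- scraper_wide: gel scraper, wide blade (38 mm), lying flat. Blue handle 16 mm wide (y), 18 high, x = -55 to 44 mm; black collar 24 wide, 18 high, to x = 50; steel blade 38 wide, 4 thick, to x = 100 (last 6 mm 32 wide), mid-plane at z = 9 mm. 70 g. Origin: underside of the handle's middle; x along the tool to the blade, z up. The scrapers differ only in blade width
- scraper_wide_collar (a point): centre of the collar's front face, where the blade starts (50 mm ahead of the origin, 9 mm above the underside)
- scraper_wide_tip (a point): middle of the blade's end edge (100 mm ahead of the origin, 9 mm above the underside)
- scraper_narrow: gel scraper, narrow blade (22 mm), lying flat. Blue handle 16 mm wide (y), 18 high, x = -55 to 44 mm; black collar 24 wide, 18 high, to x = 50; steel blade 22 wide, 4 thick, to x = 100 (last 6 mm 16 wide), mid-plane at z = 9 mm. 70 g. Origin: underside of the handle's middle; x along the tool to the blade, z up. The scrapers differ only in blade width
- scraper_narrow_collar (a point): centre of the collar's front face, where the blade starts (50 mm ahead of the origin, 9 mm above the underside)
- scraper_narrow_tip (a point): middle of the blade's end edge (100 mm ahead of the origin, 9 mm above the underside)
- dock_wide: white holder fixed to the bench, 62 mm wide (y), 65 long (x), 56 high. Level slot for the wide blade, 42 wide, 7 high, 52 deep, open at the front; grey slopes widen its mouth 3 mm each way over the first 8 mm; 10 mm sight gap along the top. Origin: on the bench under the middle of the front face; x points into the slot, z up. Home: the collar meets the front face
- dock_wide_mouth (a point): middle of the slot's mouth, in the front face, 40 mm above the bench; x points into the slot
- dock_narrow: white holder fixed to the bench, 46 mm wide (y), 65 long (x), 56 high. Level slot for the narrow blade, 26 wide, 7 high, 52 deep, open at the front; grey slopes widen its mouth 3 mm each way over the first 8 mm; 10 mm sight gap along the top. Origin: on the bench under the middle of the front face; x points into the slot, z up. Home: the collar meets the front face
- dock_narrow_mouth (a point): middle of the slot's mouth, in the front face, 40 mm above the bench; x points into the slot
- tape_roll: cream roll of tape lying flat, 75 mm across, 19 mm high, bystander; origin under its middle
- timer: small white timer with blue and red buttons lying flat between holders and balance, 55x70x18 mm, bystander; origin under its middle
Things that resemble listed ones, but are neither listed nor needed, are in the scene too. Leave any pink or yellow look-alike of the dock_wide alone.

How it is judged:
By the outcome, as a careful person would: the job done as asked, in the order asked, and still so for the second after the job is handed in, with the robot touching nothing.
It also fails if it takes over 64 s, if anything falls off the work surface, if the arm or the gripper's body presses on something with over 40 N, if the wrist force passes 120 N, or if a joint passes its speed limit or range.

## Working session

There is one attempt and no reset: what is moved stays moved. The work goes in short steps, Python scripts to look and compute and a shell command to move; the robot and the scene stay as the last step left them, time stands still between calls to the robot, and variables do not carry over. Pictures are saved under pics/ and viewed, at most 13 in all, crops included, and the job is handed in when it is done.

```bash
mkdir -p pics; cat > h.py <<'E'
import numpy as np,cv2
from scipy.spatial.transform import Rotation as R
from plant import ctrl
def grab(n):
    i=ctrl.camera_info(n); p,d=ctrl.read_camera(n); return i,p,d
def ray(i,u,v):
    K=np.array(i["K"]);k=i["k1"]
    x=(u-K[0,2])/K[0,0];y=(v-K[1,2])/K[1,1];a,b=x,y
    for _ in range(20):
        s=1+k*(a*a+b*b);a,b=x/s,y/s
    o=np.array(i["origin"]);q=np.array(i["orientation"])
    M=R.from_quat(q).as_matrix() if q.size==4 else q
    return o,M@np.array([a,b,1.]) 
def plane(i,u,v,z):
    o,d=ray(i,u,v);return o+d*(z-o[2])/d[2]
def dep(i,d,u,v):
    o,r=ray(i,u,v);return o+r*d[int(round(v)),int(round(u))]
E
python3 - <<'E'
from h import *
for n in("top","side","wrist"):
    i,p,d=grab(n);print(n,i);cv2.imwrite(f"pics/{n}0.png",p);np.save(f"{n}0.npy",d)
s=ctrl.get_state();print(s,ctrl.pinch_z)
E
```

```text
top {'K': array([[543.77764704,   0.        , 318.98092168],
       [  0.        , 543.77764704, 237.9256427 ],
       [  0.        ,   0.        ,   1.        ]]), 'k1': -0.07416973779747771, 'origin': array([0.41460344, 0.14840035, 1.30551749]), 'orientation': array([ 0.70804396, -0.70244853,  0.05591856, -0.04596662])}
side {'K': array([[608.34066507,   0.        , 311.71072243],
       [  0.        , 608.34066507, 244.10976846],
       [  0.        ,   0.        ,   1.        ]]), 'k1': 0.027975859024205272, 'origin': array([0.18083891, 1.38611884, 0.88383003]), 'orientation': array([-0.14088552,  0.86087234, -0.48232262,  0.08009353])}
wrist {'K': array([[408.31167941,   0.        , 320.48433219],
       [  0.        , 408.31167941, 239.39083775],
       [  0.        ,   0.        ,   1.        ]]), 'k1': -0.088547704080438, 'origin': array([ 0.29459485, -0.61410277,  0.37329872]), 'orientation': array([ 0.80078366, -0.57598833, -0.09636409,  0.13302985])}
{'time': 0.15, 'qpos': array([-1.39601315e+00,  2.87012121e-01,  1.57783265e+00, -1.01523096e-06,
        1.27859216e+00, -1.50004278e-01]), 'dq': array([ 0.00046577, -0.00219869, -0.00432658, -0.0003409 ,  0.00254853,
        0.00148528]), 'joint_efforts': array([ 3.38732243e-04, -4.06606185e+01, -2.93139911e+01, -1.56402302e-04,
        4.01456928e-03, -1.60247981e-05]), 'eef_pos': array([ 0.21533367, -0.6391983 ,  0.23023599]), 'tcp_rot': array([ 9.86842647e-01,  1.61680979e-01, -1.19104576e-05, -9.22064427e-04]), 'contact_force': array([-0.32581602, -0.12953241, -0.44438021]), 'wrist_torque': array([ 0.04129934, -0.0504341 , -0.03945931]), 'finger_force': 0.0, 'opening': 0.9964621322634584} 0.0187
```

View pics/top0.png

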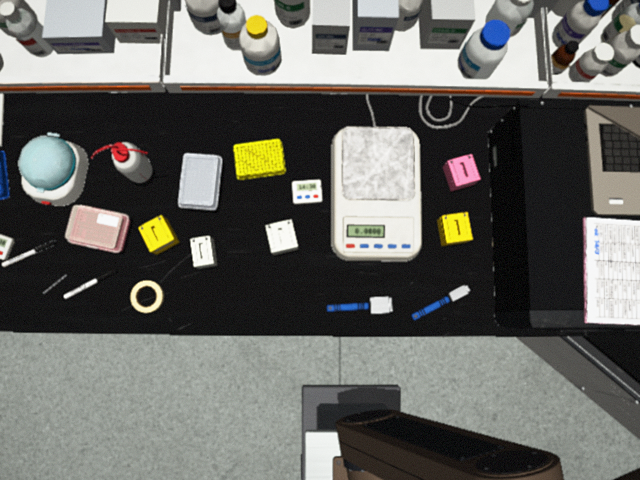

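View pics/side0.png

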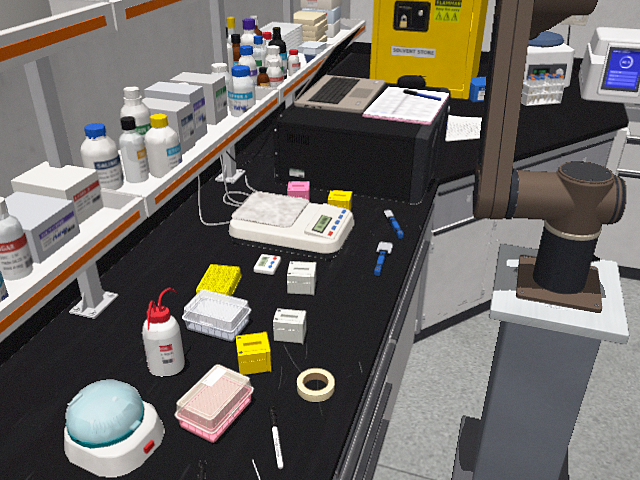

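The top view shows the wide scraper at about (360,306) with its blade to the right, the narrow one at (440,302) with its blade up-right, the white holders at (203,251) and (282,237), the tape at (147,296) and the timer at (307,191). I'll zoom in on the holders and scrapers next.

```bash
python3 - <<'E'
from h import *
p=cv2.imread("pics/top0.png");q=cv2.imread("pics/side0.png")
f=lambda a,s:cv2.resize(a,s,interpolation=cv2.INTER_CUBIC)
o=np.zeros((600,800,3),np.uint8)
o[:300,:400]=f(p[205:280,180:310][:, :100],(400,300)); 
o[:300,400:]=f(p[205:280,210:310],(400,300))
o[300:,:400]=f(q[250:355,260:400],(400,300))
o[300:,400:]=f(p[270:333,320:480],(400,300)[:1]+(157,)) if 0 else np.pad(f(p[270:333,320:480],(400,158)),((0,142),(0,0),(0,0)))
cv2.imwrite("pics/crop1.png",o)
i=ctrl.camera_info("top");d=np.load("top0.npy")
for n,u,v in(("dw",282,237),("dn",203,251),("sw",350,306),("sn",430,309),("bench",260,290),("tape",135,296),("balance",375,230),("balpan",375,165),("timer",307,191)):
    print(n,dep(i,d,u,v).round(3))
E
```

```text
dw [0.601 0.219 0.033]
dn [0.565 0.403 0.037]
sw [0.44  0.057 0.017]
sn [ 0.434 -0.133  0.019]
bench [0.477 0.271 0.002]
tape [0.459 0.565 0.02 ]
balance [0.613 0.003 0.077]
balpan [0.766 0.002 0.08 ]
timer [0.716 0.161 0.018]
```

View pics/crop1.png

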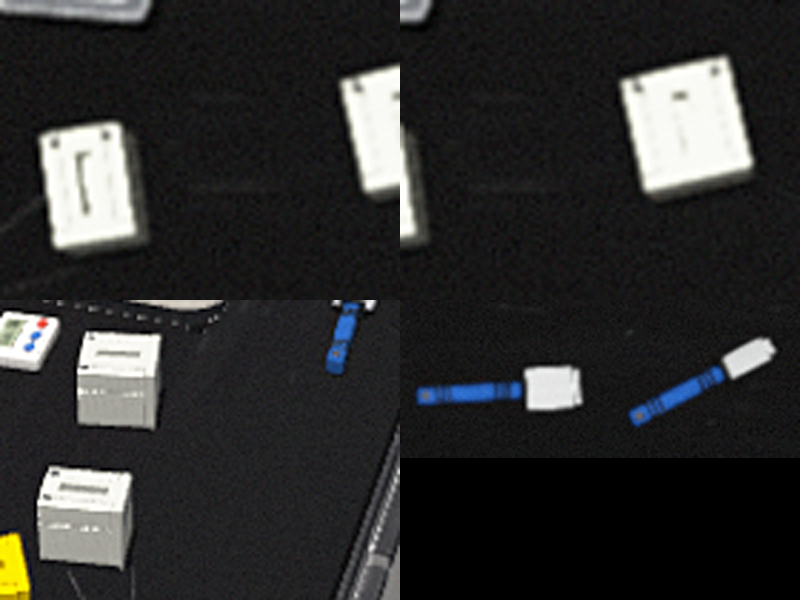

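```bash
python3 - <<'E'
from h import *
i=ctrl.camera_info("top");d=np.load("top0.npy")
for n,u,v in(("box",510,200),("boxf",520,315),("lap",610,200),("sponge",260,160),("ydock",158,235),("bottle",130,160)):
    print(n,dep(i,d,u,v).round(3))
E
python3 -m crank '[[0,0,-6,0,0,0],[0,0,-12,0,0,0],[20,-24,-12,0,0,-0.6],[20,-24,-12,0,0,-0.6],[20,-24,-12,0,0,-0.6],[20,-24,-12,0,0,-0.6],[41,-47,-12,0,0,-1.25],[41,-47,-12,0,0,-1.25],[41,-47,-12,0,0,-1.25],[41,-47,-12,0,0,-1.25]]' 1
```

```text
box [ 0.673 -0.291  0.14 ]
boxf [ 0.42  -0.287  0.18 ]
lap [ 0.653 -0.463  0.245]
sponge [0.79  0.276 0.027]
ydock [0.602 0.511 0.04 ]
bottle [0.759 0.559 0.127]
time: 1.15
eef_pos: [0.3662, -0.2676, 0.3473]
tcp_rot: [0.721, 0.693, 0.0, 0.0]
contact_force: [0.8, -0.4, 0.9]
opening: 1.001
finger_force: 0.0
```

```bash
python3 -m crank '[[14,6,2,0,0,0],[14,6,2,0,0,0],[14,6,2,0,0,0],[14,6,2,0,0,0],[14,6,2,0,0,0],[14,6,2,0,0,0]]'
python3 - <<'E'
from h import *
i,p,d=grab("wrist");cv2.imwrite("pics/w1.png",p);np.savez("w1.npz",d=d,**i);print(i['origin'])
E
python3 -m crank '[[9,0,2,0,0,0],[9,0,2,0,0,0],[9,0,2,0,0,0],[9,0,2,0,0,0]]'
python3 - <<'E'
from h import *
i,p,d=grab("wrist");cv2.imwrite("pics/w2.png",p);np.savez("w2.npz",d=d,**i);print(i['origin'])
E
```

```text
time: 1.75
eef_pos: [0.4322, -0.1333, 0.3275]
tcp_rot: [0.723, 0.69, -0.0, 0.0]
contact_force: [0.4, 0.1, 0.6]
opening: 1.002
finger_force: 0.0
[ 0.43597343 -0.0509609   0.47070833]
time: 2.2
eef_pos: [0.4365, -0.0435, 0.3076]
tcp_rot: [0.723, 0.69, -0.0, 0.0]
contact_force: [0.6, -0.6, 0.1]
opening: 1.002
finger_force: 0.0
[0.44018689 0.03883505 0.45074568]
```

View pics/w1.png

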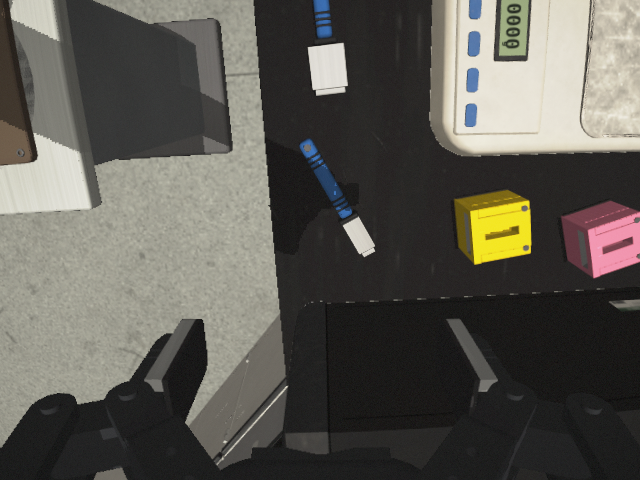

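The wrist view shows the narrow scraper whole, with its handle tail at (306,146) and blade tip at (370,252). The wide blade is at (327,70). The look-alike holder has its front on the -x side, away from the screw holes. Next I'll measure the scrapers.

```bash
cat >> h.py <<'E'
def blobs(p,lo,hi,amin):
    m=cv2.inRange(cv2.cvtColor(p,cv2.COLOR_BGR2HSV),lo,hi)
    m=cv2.morphologyEx(m,cv2.MORPH_CLOSE,np.ones((9,9),np.uint8) if p.shape[0]>0 else None)
    c,_=cv2.findContours(m,cv2.RETR_EXTERNAL,cv2.CHAIN_APPROX_NONE)
    return [k for k in c if cv2.contourArea(k)>amin]
def axis_ends(c):
    b=cv2.boxPoints(cv2.minAreaRect(c)); 
    if np.linalg.norm(b[0]-b[1])<np.linalg.norm(b[1]-b[2]): return (b[0]+b[1])/2,(b[2]+b[3])/2
    return (b[1]+b[2])/2,(b[3]+b[0])/2
def tri(r1,r2):
    (o1,d1),(o2,d2)=r1,r2
    s=np.linalg.lstsq(np.c_[d1,-d2],o2-o1,rcond=None)[0]
    a,b=o1+d1*s[0],o2+d2*s[1];return (a+b)/2,np.linalg.norm(a-b)
E
python3 - <<'E'
from h import *
B=((95,120,50),(125,255,255))
top=ctrl.camera_info("top")
for n,amin in(("top0",60),("w1",300),("w2",300)):
    p=cv2.imread(f"pics/{n}.png")
    if n=="top0": i=top;p[:280]=0
    else: i=dict(np.load(n+".npz"))
    for c in blobs(p,*B,amin):
        e=axis_ends(c);e=sorted(e,key=lambda q:-plane(i,*q,.018)[1])
        w=[plane(i,*q,.018) for q in e]
        m=(w[0]+w[1])/2;t=w[1]-w[0]
        if w[0][0]<.5:print(n,np.round(e,1).tolist(),np.round(w,4).tolist(),"len",np.linalg.norm(t).round(4),"hd",np.degrees(np.arctan2(t[1],t[0])).round(1))
    for c in blobs(p,(0,0,170),(180,60,255),60):
        x,y=c[:,0].mean(0)
        W=plane(i,x,y,.011)
        if .4<W[0]<.52 and -.2<W[1]<.06: print(" white",n,(x,y),W.round(4),cv2.minAreaRect(c))
E
```

```text
top0 [[325.8999938964844, 307.3999938964844], [368.1000061035156, 305.3999938964844]] [[0.4366, 0.1135, 0.018], [0.442, 0.0139, 0.018]] len 0.0997 hd -86.9
top0 [[411.70001220703125, 317.3999938964844], [448.8999938964844, 297.8999938964844]] [[0.4143, -0.089, 0.018], [0.4605, -0.1789, 0.018]] len 0.101 hd -62.8
 white top0 (np.float64(380.24242424242425), np.float64(304.5151515151515)) [ 0.4444 -0.0157  0.011 ] ((380.5, 304.5), (15.0, 21.0), 90.0)
w1 [[303.5, 140.1999969482422], [346.8999938964844, 216.1999969482422]] [[0.4157, -0.092, 0.018], [0.4605, -0.1802, 0.018]] len 0.0989 hd -63.1
w1 [[320.79998779296875, -0.6000000238418579], [323.70001220703125, 37.29999923706055]] [[0.4412, 0.0472, 0.018], [0.4425, 0.011, 0.018]] len 0.0362 hd -88.0
 white w1 (np.float64(327.7142857142857), np.float64(68.35403726708074)) [ 0.4454 -0.019   0.011 ] ((327.8049011230469, 68.743896484375), (48.92116928100586, 35.66938400268555), 83.6598129272461)
w2 [[303.3999938964844, 222.60000610351562], [347.0, 294.20001220703125]] [[0.4155, -0.0898, 0.018], [0.4613, -0.1801, 0.018]] len 0.1013 hd -63.1
w2 [[313.1000061035156, 25.399999618530273], [324.1000061035156, 127.4000015258789]] [[0.4368, 0.1094, 0.018], [0.4429, 0.0114, 0.018]] len 0.0982 hd -86.4
 white w2 (np.float64(329.52317880794703), np.float64(153.78807947019868)) [ 0.4475 -0.0168  0.011 ] ((327.65850830078125, 156.4268035888672), (46.04995346069336, 35.448524475097656), 83.6598129272461)
```

View pics/w2.png

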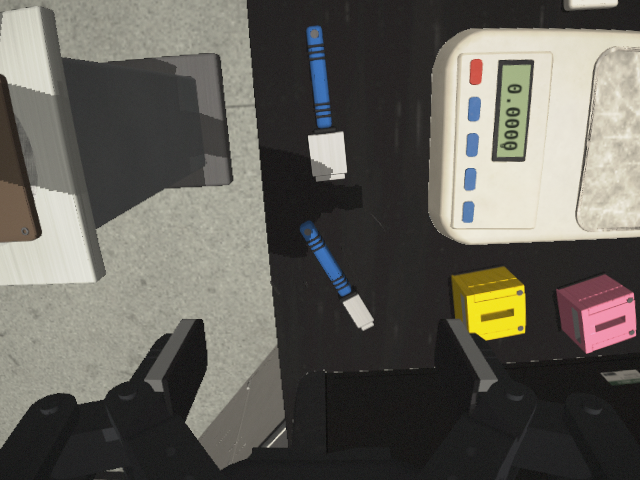

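Both scrapers are clear: the wide handle runs from (313,25) to (324,127) and the narrow one from (303,223) to (347,294). Now two views of the holders.

```bash
python3 -m crank '[[20,3,0,0,0,0],[20,3,0,0,0,0],[20,3,0,0,0,0],[20,3,0,0,0,0],[20,3,0,0,0,0],[20,3,0,0,0,0]]'
python3 - <<'E'
from h import *
i,p,d=grab("wrist");cv2.imwrite("pics/w3.png",p);np.savez("w3.npz",d=d,**i);print(i['origin'])
E
python3 -m crank '[[10,0,0,0,0,0],[10,0,0,0,0,0],[10,0,0,0,0,0],[10,0,0,0,0,0]]'
python3 - <<'E'
from h import *
i,p,d=grab("wrist");cv2.imwrite("pics/w4.png",p);np.savez("w4.npz",d=d,**i);print(i['origin'])
# heights of scraper tops, w2 vs top for the ends
T=ctrl.camera_info("top");W=dict(np.load("w2.npz"));W1=dict(np.load("w1.npz"))
for a,b in(((325.9,307.4),(313.1,25.4)),((368.1,305.4),(324.1,127.4)),((411.7,317.4),(303.4,222.6)),((448.9,297.9),(347,294.2))):print(tri(ray(T,*a),ray(W,*b)))
for a,b in(((303.5,140.2),(303.4,222.6)),((346.9,216.2),(347,294.2))):print(tri(ray(W1,*a),ray(W,*b)))
E
```

```text
time: 2.85
eef_pos: [0.4765, 0.1552, 0.3077]
tcp_rot: [0.723, 0.691, -0.0, 0.0]
contact_force: [1.2, -0.5, 0.0]
opening: 1.001
finger_force: 0.0
[0.48018915 0.23754564 0.45084807]
time: 3.3
eef_pos: [0.4809, 0.2543, 0.3075]
tcp_rot: [0.724, 0.69, -0.0, 0.0]
contact_force: [-0.1, -0.7, 0.4]
opening: 0.998
finger_force: 0.0
[0.48471713 0.33667567 0.45063809]
(array([ 0.43681548,  0.11286851, -0.00293375]), np.float64(0.0004125818442924461))
(array([ 0.44334081,  0.00740719, -0.04490239]), np.float64(8.844672308279975e-05))
(array([ 0.41492647, -0.08911779,  0.01931172]), np.float64(0.0014039639970593945))
(array([ 0.4606725 , -0.17733011,  0.02352957]), np.float64(0.0007747181103163125))
(array([ 0.41506834, -0.09304797,  0.00724452]), np.float64(0.0004191396869294823))
(array([ 0.46093226, -0.18041491,  0.0173548 ]), np.float64(0.0008574381560512948))
```

View pics/w3.png

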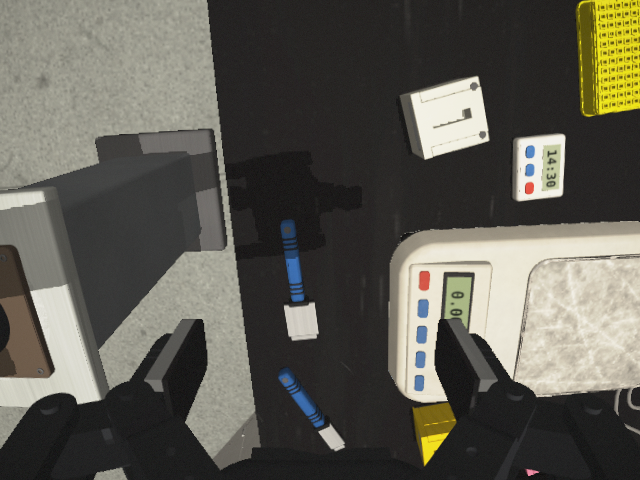

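View pics/w4.png

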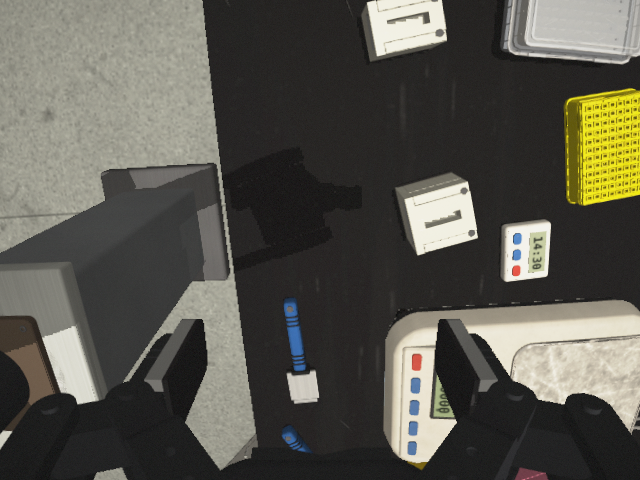

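Both white holders have their fronts on the robot side (left in the picture) and their screw holes on the far side. The wide one is at (447,118), then (438,215). The narrow one is cut off at (405,25), so I'll take one more view.

```bash
python3 -m crank '[[10,0,0,0,0,0],[10,0,0,0,0,0],[10,0,0,0,0,0],[10,0,0,0,0,0]]'
python3 - <<'E'
from h import *
i,p,d=grab("wrist");cv2.imwrite("pics/w5.png",p);np.savez("w5.npz",d=d,**i);print(i['origin'])
i,p,d=grab("top");cv2.imwrite("pics/top1.png",p)
for n in("w3","w4","w5","top0"):
    p=cv2.imread(f"pics/{n}.png");i=dict(np.load(n+".npz")) if n!="top0" else ctrl.camera_info("top")
    g=p.min(2)
    for th in(180,205):
        m=cv2.morphologyEx((g>th).astype(np.uint8),cv2.MORPH_CLOSE,np.ones((7,7)))
        for c in cv2.findContours(m,cv2.RETR_EXTERNAL,cv2.CHAIN_APPROX_NONE)[0]:
            x,y=c[:,0].mean(0);W=plane(i,x,y,.056)
            if cv2.contourArea(c)>150 and .53<W[0]<.65 and .15<W[1]<.46:
                b=cv2.boxPoints(cv2.minAreaRect(c))
                w=np.array([plane(i,*q,.056)[:2] for q in b])
                e=[(np.linalg.norm(w[(k+1)%4]-w[k])*1000,np.degrees(np.arctan2(*(w[(k+1)%4]-w[k])[::-1]))) for k in range(4)]
                print(n,th,"c",w.mean(0).round(4),b.mean(0).round(1),np.round(e,1).tolist()[:2],g[int(y),int(x)])
E
```

```text
time: 3.75
eef_pos: [0.4856, 0.3542, 0.3073]
tcp_rot: [0.724, 0.69, -0.001, 0.0]
contact_force: [-0.2, -0.2, -0.1]
opening: 1.004
finger_force: 0.0
[0.48940424 0.4365685  0.45040266]
w3 180 c [0.6029 0.2166] [450.7 117.4] [[66.3, 13.1], [62.2, -70.9]] 227
w3 205 c [0.6029 0.2164] [450.8 117.6] [[65.2, 12.0], [62.6, -72.1]] 227
w4 180 c [0.6029 0.2167] [442.2 218. ] [[65.9, 13.2], [62.0, -71.4]] 197
w4 180 c [0.5657 0.4013] [407.6  21. ] [[64.5, 8.5], [47.6, -77.8]] 227
w4 205 c [0.6031 0.2167] [442.4 218. ] [[65.5, 13.4], [61.1, -71.2]] 197
w4 205 c [0.5658 0.4013] [407.8  21. ] [[64.1, 8.4], [47.2, -77.8]] 227
w5 180 c [0.6026 0.2167] [433.2 305.9] [[64.7, 13.6], [61.2, -72.5]] 110
w5 180 c [0.5655 0.4012] [402.2 134.6] [[64.9, 9.6], [45.7, -76.0]] 230
w5 205 c [0.6027 0.2164] [433.3 306.1] [[64.1, 13.5], [60.9, -72.6]] 110
w5 205 c [0.5655 0.4012] [402.2 134.7] [[64.5, 9.5], [45.3, -76.1]] 230
top0 180 c [0.5639 0.4034] [201.4 250.7] [[45.7, -80.4], [66.0, -169.1]] 215
top0 180 c [0.6012 0.2194] [281.1 235.5] [[62.9, -75.9], [66.2, -166.0]] 245
top0 205 c [0.5642 0.4034] [201.4 250.6] [[45.0, -81.3], [64.6, -169.9]] 242
top0 205 c [0.6012 0.2196] [281.  235.5] [[61.5, -75.2], [65.1, -165.4]] 245
```

View pics/w5.png

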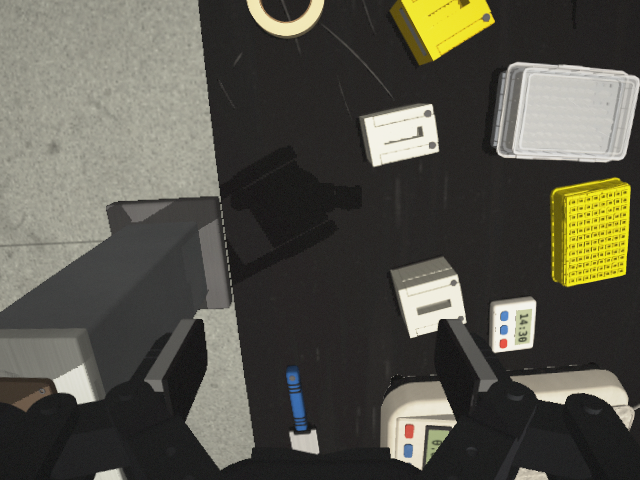

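```bash
python3 - <<'E'
from h import *
st={}
for n in("w3","w4","w5","top0","top1"):
    p=cv2.imread(f"pics/{n}.png");i=dict(np.load(n+".npz")) if n[0]=="w" else ctrl.camera_info("top")
    m=cv2.morphologyEx((p.min(2)>195).astype(np.uint8),cv2.MORPH_CLOSE,np.ones((7,7)))
    for c in cv2.findContours(m,cv2.RETR_EXTERNAL,cv2.CHAIN_APPROX_NONE)[0]:
        x,y=c[:,0].mean(0);W=plane(i,x,y,.056)
        if cv2.contourArea(c)>150 and .53<W[0]<.65 and .15<W[1]<.46:
            if n=="w5" and W[1]<.3: continue
            w=np.array([plane(i,*q,.056)[:2] for q in c[:,0]])*1000
            r=cv2.minAreaRect(w.astype(np.float32))
            k="W" if W[1]<.3 else "N"
            q=cv2.minAreaRect(c)[0];st[n+k]=ray(i,*q)
            print(n,k,np.round(r[0],1),np.round(r[1],1),round(r[2],1))
for a,b in(("w3W","w4W"),("w4W","top0W"),("w4N","w5N"),("w5N","top0N"),("w3W","top0W")):print(a,b,tri(st[a],st[b]))
# heights from depth
for n,u,v in(("w3",440,140),("w4",430,235),("w5",390,120)):
    i=dict(np.load(n+".npz"));print(n,dep(i,i["d"],u,v))
E
```

```text
w3 W [602.6 216.8] [64.6 61.6] 13.7
w4 W [602.5 216.6] [64.6 61.6] 13.7
w4 N [565.3 401.9] [64.6 47.2] 9.9
w5 N [565.3 401.3] [64.5 45.5] 10.2
top0 N [564.  403.4] [65.1 44.9] 10.1
top0 W [601.3 219.4] [65.2 61.9] 14.0
top1 W [601.3 219.4] [65.2 61.9] 14.0
w3W w4W (array([0.60303472, 0.21696643, 0.05469761]), np.float64(0.0002283149833030533))
w4W top0W (array([0.60053849, 0.2191689 , 0.06239086]), np.float64(0.0006551716889332808))
w4N w5N (array([0.56570934, 0.40136169, 0.05523726]), np.float64(6.344556789639958e-05))
w5N top0N (array([0.5635817 , 0.40196103, 0.06331504]), np.float64(0.001084988610809641))
w3W top0W (array([0.59895077, 0.21818734, 0.06865319]), np.float64(0.0012032584393786403))
w3 [0.59277374 0.19640178 0.05662143]
w4 [0.59066087 0.20004407 0.05667484]
w5 [0.55359847 0.41555395 0.0573036 ]
```

```bash
cat >> h.py <<'E'
def go(*ts):
    s=ctrl.get_state();A=R.from_quat(s["tcp_rot"])
    for x,y,z,yaw in ts:
        B=R.from_euler("z",yaw,degrees=True)*R.from_euler("x",180,degrees=True)
        print(np.r_[A.inv().apply(np.array([x,y,z])-s["eef_pos"])*100,(A.inv()*B).as_rotvec()].round(3).tolist())
E
python3 -c "
from h import *
go((.44,.056,.12,93.6),(.44,.056,.003,93.6))"
```

```text
[-29.927, -3.112, 18.782, 0.0, 0.001, -0.111]
[-29.92, -3.115, 30.482, 0.0, 0.001, -0.111]
```

```bash
python3 -m crank '[[-29.9,-3.1,18.8,0,0,-0.11],[-29.9,-3.1,18.8,0,0,-0.11],[-29.9,-3.1,18.8,0,0,-0.11],[-29.9,-3.1,18.8,0,0,-0.11],[-29.9,-3.1,18.8,0,0,-0.11],[-29.9,-3.1,18.8,0,0,-0.11],[-29.9,-3.1,18.8,0,0,-0.11],[-29.9,-3.1,18.8,0,0,-0.11],[-29.9,-3.1,18.8,0,0,-0.11],[-29.9,-3.1,18.8,0,0,-0.11]]' 0.5
python3 - <<'E'
from h import *
i,p,d=grab("wrist");cv2.imwrite("pics/w6.png",p)
B=((95,120,50),(125,255,255))
for c in blobs(p,*B,600):
    e=sorted(axis_ends(c),key=lambda q:-plane(i,*q,.018)[1]);w=[plane(i,*q,.018) for q in e];t=w[1]-w[0]
    print(np.round(e),np.round(w,4).tolist(),np.degrees(np.arctan2(t[1],t[0])).round(1),np.linalg.norm(t))
go((.44,.056,.003,93.6))
E
```

```text
time: 4.85
eef_pos: [0.4411, 0.058, 0.1209]
tcp_rot: [0.685, 0.729, 0.001, 0.001]
contact_force: [0.1, -0.0, 0.1]
opening: 0.502
finger_force: 0.0
[[273. 408.]
 [303. 458.]] [[0.4139, -0.0817, 0.018], [0.439, -0.1316, 0.018]] -63.3 0.055874421252476214
[[318. 150.]
 [318. 299.]] [[0.4364, 0.1117, 0.018], [0.4423, 0.0132, 0.018]] -86.6 0.0986617711353689
[-0.237, -0.184, 11.804, 0.003, 0.0, 0.001]
```

```bash
python3 -m crank '[[-0.2,-0.2,4,0,0,0],[-0.2,-0.2,8,0,0,0],[-0.2,-0.2,10.5,0,0,0],[-0.2,-0.2,11.8,0,0,0],[-0.2,-0.2,11.8,0,0,0],[-0.2,-0.2,11.8,0,0,0]]'
python3 -m crank '[[-0.2,0,0,0,0,0],[0,0,0,0,0,0],[0,0,0,0,0,0],[0,0,0,0,0,0],[0,0,0,0,0,0],[0,0,0,0,0,0],[0,0,0,0,0,0],[0,0,0,0,0,0]]' 0 60
```

```text
time: 5.5
eef_pos: [0.4395, 0.0569, 0.0025]
tcp_rot: [0.684, 0.73, 0.001, 0.001]
contact_force: [-0.1, 0.1, 0.9]
opening: 0.501
finger_force: 0.0
time: 6.3
eef_pos: [0.44, 0.0561, 0.0032]
tcp_rot: [0.684, 0.729, 0.001, 0.001]
contact_force: [-0.6, 0.9, 6.1]
opening: 0.166
finger_force: 62.2
```

```bash
python3 -m crank '[[0,0,-3,0,0,0],[0,0,-8,0,0,0],[0,0,-12,0,0,0],[0,0,-12,0,0,0]]'
python3 -c "
from h import *
go((.4495,.1793,.125,193.85))"
```

```text
time: 6.7
eef_pos: [0.4428, 0.0559, 0.1281]
tcp_rot: [0.684, 0.729, 0.004, 0.005]
contact_force: [1.1, -0.7, -1.2]
opening: 0.167
finger_force: 61.3
[12.274, 1.454, 0.31, 0.008, 0.013, -1.748]
```

```bash
python3 -m crank '[[12.2,1.2,0,0,0,-1.75],[12.2,1.2,0,0,0,-1.75],[12.2,1.2,0,0,0,-1.75],[12.2,1.2,0,0,0,-1.75],[12.2,1.2,0,0,0,-1.75],[12.2,1.2,0,0,0,-1.75],[12.2,1.2,0,0,0,-1.75],[12.2,1.2,0,0,0,-1.75],[12.2,1.2,0,0,0,-1.75],[12.2,1.2,0,0,0,-1.75]]'
python3 -c "
from h import *
go((.4495,.1793,.0343,193.85))"
```

```text
time: 7.7
eef_pos: [0.4416, 0.1786, 0.1203]
tcp_rot: [0.0, 1.0, -0.0, -0.001]
contact_force: [0.6, -0.2, -0.6]
opening: 0.169
finger_force: 61.3
[-0.809, 0.075, 8.601, 0.0, -0.002, -0.242]
```

```bash
python3 -m crank '[[-0.8,0.1,0,0,0,-0.24],[-0.8,0.1,3,0,0,-0.24],[-0.8,0.1,6,0,0,-0.24],[-0.8,0.1,8.6,0,0,-0.24],[-0.8,0.1,8.6,0,0,-0.24],[-0.8,0.1,8.6,0,0,-0.24]]'
python3 - <<'E'
from h import *
s=ctrl.get_state();print(s["eef_pos"])
i,p,d=grab("wrist");cv2.imwrite("pics/w7.png",p);j,q,_=grab("top");k,r,_=grab("side")
B=((95,120,50),(125,255,255))
for c in blobs(p,*B,600):
    e=axis_ends(c);w=[plane(i,*q_,.049) for q_ in e];t=w[0]-w[1];print(np.round(e),np.round(w,4).tolist(),np.degrees(np.arctan2(t[1],t[0])))
f=lambda a:cv2.resize(a,(400,300),interpolation=cv2.INTER_CUBIC)
o=np.vstack([np.hstack([f(p),f(q[210:345,190:370])]),np.hstack([f(r[240:360,260:420]),f(r[200:380,240:480])])])
cv2.imwrite("pics/c2.png",o)
go((.4495,.1793,.0343,193.85))
E
```

```text
time: 8.3
eef_pos: [0.4498, 0.1795, 0.035]
tcp_rot: [-0.116, 0.993, -0.0, -0.001]
contact_force: [0.7, -0.1, -0.1]
opening: 0.168
finger_force: 61.2
[0.44980453 0.1795183  0.03496314]
[[320. 183.]
 [320. 428.]] [[0.3929, 0.1645, 0.049], [0.4904, 0.1875, 0.049]] -166.71800181614162
[0.239, -0.004, 0.281, -0.0, 0.003, -0.009]
```

View pics/c2.png

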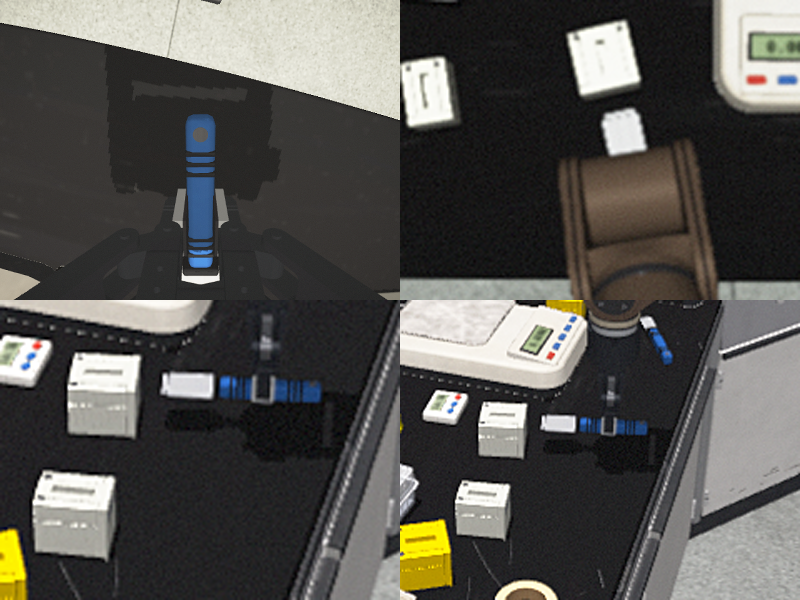

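The scraper is held level and pointing at the wide holder. I'll check its lateral alignment with blade and holder in the same top picture.

```bash
cat > lat.py <<'E'
from h import *
import sys
cx,cy,h=map(float,sys.argv[1:4])
i,p,_=grab("top");u=np.array([np.cos(np.radians(h)),np.sin(np.radians(h))]);n=np.array([-u[1],u[0]])
m=cv2.morphologyEx((p.min(2)>int(sys.argv[4])).astype(np.uint8),cv2.MORPH_CLOSE,np.ones((5,5)))
for c in cv2.findContours(m,cv2.RETR_EXTERNAL,cv2.CHAIN_APPROX_NONE)[0]:
    W=plane(i,*c[:,0].mean(0),.05)[:2]; 
    if cv2.contourArea(c)<60 or np.linalg.norm(W-[cx,cy])>.13: continue
    for z in(.042,.056):
        w=np.array([plane(i,*q,z)[:2] for q in c[:,0]]); a=(w-[cx,cy])@u*1000;l=(w-[cx,cy])@n*1000
        r=cv2.minAreaRect((w*1000).astype(np.float32))
        print(z,"along",a.min().round(1),a.max().round(1),"lat",l.min().round(1),l.max().round(1),"mid",((l.min()+l.max())/2).round(2),"ang",round(r[2],1),np.round(r[1],1))
E
python3 lat.py .6025 .217 13.85 180; python3 -c "
from h import *
go((.4495,.1793,.0343,193.85))"
```

```text
0.042 along -101.6 -57.5 lat -18.8 19.4 mid 0.31 ang 13.4 [44.1 38.1]
0.056 along -102.7 -59.0 lat -18.8 18.9 mid 0.06 ang 13.4 [43.7 37.7]
0.042 along -31.9 35.0 lat -28.8 34.5 mid 2.86 ang 14.6 [66.9 63.1]
0.056 along -33.7 32.4 lat -28.7 33.9 mid 2.58 ang 14.6 [66.1 62.4]
0.042 along 61.3 122.4 lat -116.6 -42.9 mid -79.74 ang 5.1 [53.4 68.4]
0.056 along 58.5 118.9 lat -115.5 -42.7 mid -79.1 ang 5.1 [52.9 67.7]
[0.242, 0.0, 0.287, -0.0, 0.003, -0.009]
```

```bash
python3 -c "
from h import *
s=ctrl.get_state();print(s)"; python3 -m crank '[[0,0.2,0,0,0,-0.009],[0,0.2,0,0,0,-0.009],[0,0.2,0,0,0,-0.009]]';python3 lat.py .6025 .217 13.85 180|head -4;  python3 -c "
from h import *
s=ctrl.get_state();print(s['eef_pos'],s['tcp_rot']);k,r,_=grab('side');cv2.imwrite('pics/s3.png',r)"
```

```text
{'time': 8.5, 'qpos': array([ 1.69823006e-01,  1.31527872e-01,  2.15929245e+00,  3.79389030e-06,
        8.47460360e-01, -1.63419980e+00]), 'dq': array([-9.26171511e-04, -5.86957884e-04,  2.78228242e-03, -6.44295945e-05,
       -1.84591188e-03, -7.93307858e-04]), 'joint_efforts': array([-3.34632728e-03, -2.77763414e+01, -2.25696427e+01,  2.17425313e-04,
       -2.15414388e-03,  6.12137114e-05]), 'eef_pos': array([0.451844  , 0.17985316, 0.03718011]), 'tcp_rot': array([-1.16347718e-01,  9.93207162e-01,  8.94949741e-05,  1.65356474e-03]), 'contact_force': array([-0.03341804, -0.31209119, -0.49585262]), 'wrist_torque': array([ 0.02491828, -0.03757082,  0.00112524]), 'finger_force': 61.254698038101196, 'opening': 0.1618281776010035}
time: 8.8
eef_pos: [0.4503, 0.1817, 0.0359]
tcp_rot: [-0.121, 0.993, 0.0, 0.0]
contact_force: [0.2, 1.4, -0.8]
opening: 0.169
finger_force: 61.3
0.042 along -102.2 -58.6 lat -16.0 22.2 mid 3.1 ang 13.4 [43.6 38.1]
0.056 along -103.3 -60.1 lat -16.0 21.7 mid 2.82 ang 13.4 [43.1 37.7]
0.042 along -31.7 35.0 lat -28.8 34.4 mid 2.8 ang 14.0 [66.7 63.1]
0.056 along -33.6 32.4 lat -28.7 33.8 mid 2.53 ang 14.0 [66.  62.4]
[0.45017331 0.181642   0.035794  ] [-1.20865773e-01  9.92668825e-01  7.52587997e-06  2.63569557e-04]
```

```bash
python3 -m crank '[[0,0,0.15,0,0,0],[-1.5,0,0.15,0,0,0],[-2.5,0,0.15,0,0,0],[-3,0,0.15,0,0,0],[-3.5,0,0.15,0,0,0],[-3.5,0,0.15,0,0,0]]'; python3 -c "
from h import *
s=ctrl.get_state();print(s['eef_pos'],s['tcp_rot'],s['contact_force'],s['wrist_torque'])"
```

```text
time: 9.5
eef_pos: [0.4846, 0.19, 0.034]
tcp_rot: [-0.121, 0.993, 0.0, 0.0]
contact_force: [0.8, -0.1, -0.1]
opening: 0.171
finger_force: 61.3
[0.48455138 0.1900367  0.03404181] [-1.20783466e-01  9.92678868e-01  1.04551640e-05  1.39029798e-04] [ 0.81035053 -0.13860237 -0.05938576] [-0.03478445 -0.00824722  0.01530888]
```

```bash
python3 -m crank '[[-0.8,0,0,0,0,0],[-1.6,0,0,0,0,0],[-2.4,0,0,0,0,0],[-3.2,0,0,0,0,0],[-3.6,0,0,0,0,0],[-3.6,0,0,0,0,0]]'; python3 -m crank '[[-0.2,0,0,0,0,0],[-0.3,0,0,0,0,0],[-0.4,0,0,0,0,0],[-0.4,0,0,0,0,0]]'
```

```text
time: 10.1
eef_pos: [0.5197, 0.1987, 0.0341]
tcp_rot: [-0.121, 0.993, 0.0, 0.0]
contact_force: [0.6, -0.3, -0.7]
opening: 0.168
finger_force: 61.3
time: 10.5
eef_pos: [0.5229, 0.1995, 0.034]
tcp_rot: [-0.121, 0.993, -0.0, 0.0]
contact_force: [1.0, -0.4, -0.3]
opening: 0.164
finger_force: 61.3
```

```bash
python3 -m crank '[[-0.1,0,0,0,0,0],[-0.2,0,0,0,0,0],[-0.2,0,0,0,0,0]]'; python3 -m crank '[[-0.1,0,0,0,0,0],[-0.2,0,0,0,0,0],[-0.2,0,0,0,0,0]]'
```

```text
time: 10.8
eef_pos: [0.5233, 0.1998, 0.0335]
tcp_rot: [-0.121, 0.993, -0.0, -0.002]
contact_force: [-4.1, -1.8, 0.9]
opening: 0.167
finger_force: 61.6
time: 11.1
eef_pos: [0.5233, 0.1999, 0.0329]
tcp_rot: [-0.121, 0.993, -0.0, -0.005]
contact_force: [-9.3, -3.1, 4.5]
opening: 0.169
finger_force: 61.9
```

```bash
python3 -m crank '[[-0.1,0,0,0,0,0],[0.1,0,0,0,0,0],[0.1,0,0,0,0,0]]'; python3 -m crank '[[0,0,0,0,0,0],[0,0,0,0,0,0],[0,0,0,0,0,0],[0,0,0,0,0,0],[0,0,-1,0,0,0],[0,0,-5,0,0,0],[0,0,-10,0,0,0],[0,0,-12,0,0,0],[0,0,-12,0,0,0]]' 0.5
python3 lat.py .6025 .217 13.85 180|head -4
python3 - <<'E'
from h import *
i,p,d=grab("wrist");cv2.imwrite("pics/w8.png",p);k,r,_=grab("side")
f=lambda a:cv2.resize(a,(400,300),interpolation=cv2.INTER_CUBIC)
cv2.imwrite("pics/c3.png",np.hstack([f(p),f(r[225:345,260:420])]))
B=((95,120,50),(125,255,255))
for c in blobs(p,*B,600):
    e=axis_ends(c);w=[plane(i,*q_,.049) for q_ in e];t=w[1]-w[0];print(np.round(e),np.round(w,4).tolist(),np.degrees(np.arctan2(t[1],t[0])))
print(ctrl.get_state()["eef_pos"])
E
```

```text
time: 11.4
eef_pos: [0.5233, 0.1998, 0.033]
tcp_rot: [-0.121, 0.993, -0.0, -0.003]
contact_force: [-6.0, -1.6, 0.8]
opening: 0.167
finger_force: 61.4
time: 12.3
eef_pos: [0.529, 0.201, 0.16]
tcp_rot: [-0.121, 0.993, 0.0, 0.005]
contact_force: [-0.6, -0.6, -0.4]
opening: 0.501
finger_force: 0.0
0.042 along 22.5 35.0 lat -28.0 33.0 mid 2.52 ang 12.0 [12.2 60.9]
0.056 along 20.1 32.4 lat -27.9 32.4 mid 2.25 ang 12.0 [12.1 60.2]
0.042 along 61.3 122.4 lat -116.6 -42.9 mid -79.74 ang 5.1 [53.4 68.2]
0.056 along 58.5 118.9 lat -115.5 -42.7 mid -79.1 ang 5.1 [52.9 67.5]
[[322. 136.]
 [322. 283.]] [[0.4662, 0.1847, 0.049], [0.5604, 0.208, 0.049]] 13.875525154466837
[0.52494196 0.20011367 0.15295284]
```

View pics/c3.png

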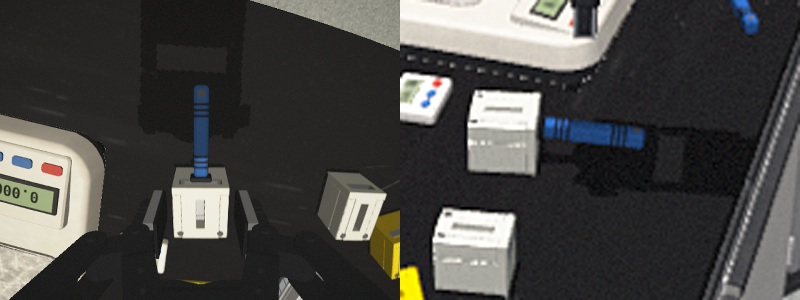

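The wide scraper is home: its black collar is against the front at about (200,178) in the left pane. Now the narrow one.

```bash
python3 -c "
from h import *
go((.4408,-.1403,.13,117))"
```

```text
[16.328, -31.031, 2.321, -0.001, -0.002, 1.342]
```

```bash
python3 -m crank '[[4,-3,-1,0,0,0],[16.3,-31,2.3,0,0,1.342],[16.3,-31,2.3,0,0,1.342],[16.3,-31,2.3,0,0,1.342],[16.3,-31,2.3,0,0,1.342],[16.3,-31,2.3,0,0,1.342],[16.3,-31,2.3,0,0,1.342],[16.3,-31,2.3,0,0,1.342],[16.3,-31,2.3,0,0,1.342],[16.3,-31,2.3,0,0,1.342]]'
python3 -m crank '[[0,0,0,0,0,0],[0,0,0,0,0,0],[0,0,0,0,0,0]]'
python3 - <<'E'
from h import *
i,p,d=grab("wrist")
B=((95,120,50),(125,255,255))
for c in blobs(p,*B,600):
    e=sorted(axis_ends(c),key=lambda q:-plane(i,*q,.018)[1]);w=[plane(i,*q,.018) for q in e];t=w[1]-w[0]
    print(np.round(e),np.round(w,4).tolist(),np.degrees(np.arctan2(t[1],t[0])).round(1),np.linalg.norm(t))
go((.4408,-.1403,.003,117))
E
```

```text
time: 13.45
eef_pos: [0.4402, -0.1398, 0.1285]
tcp_rot: [0.526, 0.85, -0.0, -0.003]
contact_force: [0.1, -1.0, 0.7]
opening: 0.504
finger_force: 0.0
time: 13.75
eef_pos: [0.4414, -0.1393, 0.1302]
tcp_rot: [0.522, 0.853, -0.0, -0.001]
contact_force: [0.5, 0.0, -0.5]
opening: 0.5
finger_force: 0.0
[[319. 148.]
 [319. 292.]] [[0.4151, -0.0918, 0.018], [0.4596, -0.1793, 0.018]] -63.0 0.09816744558035817
[-0.054, -0.106, 12.745, -0.001, -0.001, 0.002]
```

```bash
python3 -m crank '[[0,-0.1,4,0,0,0],[0,-0.1,8,0,0,0],[0,-0.1,11,0,0,0],[0,-0.1,12.7,0,0,0],[0,-0.1,12.7,0,0,0],[0,-0.1,12.7,0,0,0]]'
python3 -m crank '[[0,0,0,0,0,0],[0,0,0,0,0,0],[0,0,0,0,0,0],[0,0,0,0,0,0],[0,0,0,0,0,0],[0,0,0,0,0,0],[0,0,0,0,0,0]]' 0 60
python3 -m crank '[[0,0,-3,0,0,0],[0,0,-8,0,0,0],[0,0,-12,0,0,0],[0,0,-14,0,0,0],[0,0,-14,0,0,0]]'
python3 -c "
from h import *
go((.43,.0,.14,150),(.4101,.376,.11,190.1))"
```

```text
time: 14.4
eef_pos: [0.4412, -0.1402, 0.0042]
tcp_rot: [0.522, 0.853, -0.0, -0.0]
contact_force: [0.7, -1.2, 0.7]
opening: 0.497
finger_force: 0.0
time: 15.1
eef_pos: [0.4423, -0.1409, 0.0057]
tcp_rot: [0.523, 0.853, 0.0, 0.002]
contact_force: [-0.7, 2.1, 6.2]
opening: 0.168
finger_force: 61.7
time: 15.6
eef_pos: [0.4433, -0.1415, 0.1482]
tcp_rot: [0.523, 0.853, 0.0, 0.005]
contact_force: [0.0, 0.1, -0.4]
opening: 0.167
finger_force: 60.9
[13.216, 5.238, 0.74, 0.003, 0.009, -0.576]
[47.644, 20.519, 3.552, -0.001, 0.01, -1.276]
```

```bash
python3 -m crank '[[13.2,7,0.5,0,0,-0.57],[13.2,7,0.5,0,0,-0.57],[13.2,7,0.5,0,0,-0.57],[47,21,1,0,0,-1.28],[47,21,1,0,0,-1.28],[47,21,1,0,0,-1.28],[47,21,1,0,0,-1.28],[47,21,1,0,0,-1.28],[47,21,1,0,0,-1.28],[47,21,1,0,0,-1.28]]'
python3 -m crank '[[0,0,0,0,0,0]]'
python3 -c "
from h import *
go((.4097,.3763,.11,190.1))"
```

```text
time: 16.6
eef_pos: [0.4143, 0.3594, 0.1318]
tcp_rot: [-0.091, 0.996, -0.001, -0.001]
contact_force: [1.2, -0.6, -0.9]
opening: 0.167
finger_force: 60.8
time: 16.7
eef_pos: [0.4139, 0.3622, 0.1319]
tcp_rot: [-0.093, 0.996, 0.0, -0.001]
contact_force: [-0.2, -0.6, -1.5]
opening: 0.161
finger_force: 60.8
[0.148, 1.462, 2.193, 0.001, -0.002, 0.01]
```

```bash
python3 -m crank '[[0.1,1.5,0,0,0,0.01],[0.1,1.5,3,0,0,0.01],[0.1,1.5,6,0,0,0.01],[0.1,1.5,8.5,0,0,0.01],[0.1,1.5,9.5,0,0,0.01],[0.1,1.5,9.5,0,0,0.01],[0.1,1.5,9.5,0,0,0.01]]'
python3 lat.py .5652 .4016 10.1 180
python3 - <<'E'
from h import *
go((.4097,.3763,.0367,190.1))
i,p,d=grab("wrist");j,q,_=grab("top");k,r,_=grab("side")
B=((95,120,50),(125,255,255))
for c in blobs(p,*B,600):
    e=axis_ends(c);w=[plane(i,*q_,.049) for q_ in e];t=w[1]-w[0];print(np.round(e),np.round(w,4).tolist(),np.degrees(np.arctan2(t[1],t[0])))
f=lambda a:cv2.resize(a,(400,300),interpolation=cv2.INTER_CUBIC)
cv2.imwrite("pics/c4.png",np.hstack([f(q[220:325,135:275]),f(r[270:375,250:390])]))
E
```

```text
time: 17.4
eef_pos: [0.4128, 0.3725, 0.0395]
tcp_rot: [-0.085, 0.996, 0.0, 0.0]
contact_force: [-0.9, -0.7, -0.8]
opening: 0.164
finger_force: 60.8
0.042 along -96.9 -57.9 lat -12.2 8.5 mid -1.87 ang 15.9 [39.7 20.2]
0.056 along -98.0 -59.4 lat -14.5 5.9 mid -4.32 ang 15.9 [39.3 20. ]
0.042 along -32.0 34.2 lat -18.9 27.5 mid 4.3 ang 10.9 [66.5 46. ]
0.056 along -33.8 31.6 lat -21.1 24.7 mid 1.79 ang 10.9 [65.8 45.4]
[0.301, 0.394, 0.364, 0.001, 0.002, -0.006]
[[320. 181.]
 [320. 423.]] [[0.356, 0.3615, 0.049], [0.4571, 0.3787, 0.049]] 9.663063519611294
```

View pics/c4.png

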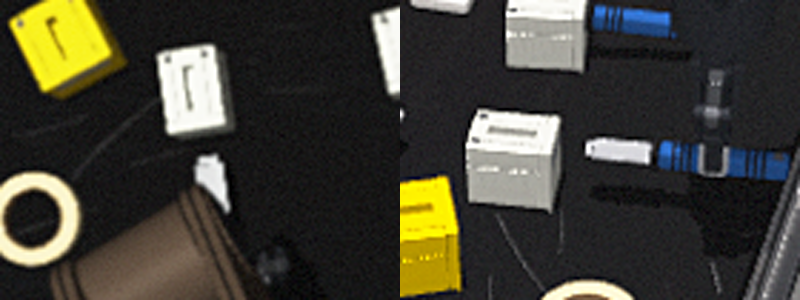

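The top view shows the narrow blade short of the holder at (210,180) and about 3.5 mm too far right of the slot axis. The side view shows it level. I'll correct that.

```bash
python3 -m crank '[[0,0.34,0.33,0,0,-0.006],[0,0.34,0.33,0,0,-0.006],[0,0.34,0.33,0,0,-0.006],[0,0.34,0.33,0,0,-0.006]]'
python3 lat.py .5652 .4016 10.1 180
python3 -c "
from h import *
go((.4097,.3763,.0367,190.1))"
```

```text
time: 18.0
eef_pos: [0.4118, 0.376, 0.0359]
tcp_rot: [-0.088, 0.996, -0.0, 0.0]
contact_force: [0.0, -0.7, -0.9]
opening: 0.166
finger_force: 60.8
0.042 along -101.1 -58.6 lat -8.3 11.4 mid 1.57 ang 10.0 [42.5 19.7]
0.056 along -102.1 -60.1 lat -10.7 8.8 mid -0.92 ang 10.0 [42.  19.5]
0.042 along -32.0 34.5 lat -18.5 27.5 mid 4.47 ang 10.4 [66.7 45.8]
0.056 along -33.8 32.0 lat -20.8 24.7 mid 1.95 ang 10.4 [65.9 45.3]
[0.202, 0.064, -0.077, -0.0, -0.0, 0.0]
```

```bash
python3 -m crank '[[-1,0.04,-0.05,0,0,0],[-2,0.04,-0.05,0,0,0],[-2.8,0.04,-0.05,0,0,0],[-3.4,0.04,-0.05,0,0,0],[-3.7,0.04,-0.05,0,0,0],[-3.7,0.04,-0.05,0,0,0]]'; python3 -c "
from h import *
s=ctrl.get_state();print(s['eef_pos'],s['contact_force'],s['wrist_torque'])"
```

```text
time: 18.65
eef_pos: [0.4487, 0.3828, 0.0363]
tcp_rot: [-0.088, 0.996, 0.0, -0.0]
contact_force: [0.5, 0.6, -1.4]
opening: 0.167
finger_force: 60.8
[0.44871186 0.38284768 0.03634371] [ 0.46777925  0.64767784 -1.38418338] [-0.04593709  0.00821835  0.03980778]
```

```bash
python3 -m crank '[[-0.8,0,0,0,0,0],[-1.6,0,0,0,0,0],[-2.4,0,0,0,0,0],[-3.1,0,0,0,0,0],[-3.4,0,0,0,0,0],[-3.4,0,0,0,0,0]]'; python3 -m crank '[[-0.2,0,0,0,0,0],[-0.3,0,0,0,0,0],[-0.4,0,0,0,0,0],[-0.4,0,0,0,0,0]]'
```

```text
time: 19.25
eef_pos: [0.4822, 0.3889, 0.0364]
tcp_rot: [-0.088, 0.996, 0.0, 0.0]
contact_force: [0.2, 1.3, -0.1]
opening: 0.164
finger_force: 60.8
time: 19.65
eef_pos: [0.4852, 0.3895, 0.0363]
tcp_rot: [-0.088, 0.996, -0.0, -0.0]
contact_force: [-0.4, -0.9, -0.9]
opening: 0.17
finger_force: 60.8
```

```bash
python3 -m crank '[[-0.1,0,0,0,0,0],[-0.2,0,0,0,0,0],[-0.2,0,0,0,0,0]]'; python3 -m crank '[[-0.1,0,0,0,0,0],[-0.2,0,0,0,0,0],[-0.2,0,0,0,0,0]]'
```

```text
time: 19.95
eef_pos: [0.4853, 0.3894, 0.0358]
tcp_rot: [-0.088, 0.996, -0.001, -0.003]
contact_force: [-5.8, -0.7, 2.3]
opening: 0.161
finger_force: 61.2
time: 20.25
eef_pos: [0.4853, 0.3895, 0.0355]
tcp_rot: [-0.088, 0.996, -0.001, -0.005]
contact_force: [-11.3, -1.3, 5.1]
opening: 0.168
finger_force: 61.5
```

```bash
python3 -m crank '[[0.2,0,0,0,0,0],[0.2,0,0,0,0,0]]'; python3 -m crank '[[0,0,0,0,0,0],[0,0,0,0,0,0],[0,0,0,0,0,0],[0,0,0,0,0,0],[0,0,-1,0,0,0],[0,0,-5,0,0,0],[0,0,-10,0,0,0],[0,0,-12,0,0,0],[0,0,-12,0,0,0]]' 0.5
python3 - <<'E'
from h import *
i,p,d=grab("wrist");k,r,_=grab("side")
f=lambda a:cv2.resize(a,(400,300),interpolation=cv2.INTER_CUBIC)
cv2.imwrite("pics/c5.png",np.hstack([f(p),f(r[225:345,260:420])]))
B=((95,120,50),(125,255,255))
for c in blobs(p,*B,600):
    e=axis_ends(c);w=[plane(i,*q_,.049) for q_ in e];t=w[1]-w[0];print(np.round(e),np.round(w,4).tolist(),np.degrees(np.arctan2(t[1],t[0])))
E
```

```text
time: 20.45
eef_pos: [0.4853, 0.3895, 0.0356]
tcp_rot: [-0.088, 0.996, -0.001, -0.003]
contact_force: [-6.3, 0.2, 0.2]
opening: 0.165
finger_force: 61.0
time: 21.35
eef_pos: [0.4905, 0.3915, 0.1629]
tcp_rot: [-0.088, 0.996, 0.002, 0.005]
contact_force: [-0.6, 1.1, 0.5]
opening: 0.504
finger_force: 0.0
[[ 34. 143.]
 [ 62. 281.]] [[0.4629, 0.1976, 0.049], [0.5593, 0.2138, 0.049]] 9.540417263838101
[[318. 131.]
 [318. 276.]] [[0.4271, 0.3774, 0.049], [0.5228, 0.3942, 0.049]] 9.914439748915932
```

View pics/c5.png

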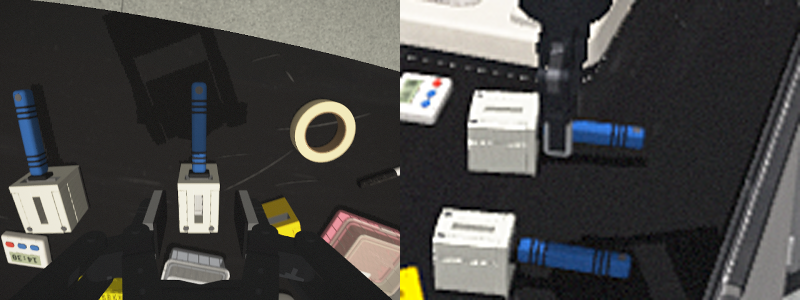

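Both scrapers sit with their collars against the holder fronts, at about (40,178) and (200,172) in the left pane. The tape and timer are where they were, so I'm handing in.

```bash
python3 -c "
from plant import ctrl
print(ctrl.sign_off())"
```

```text
the job is handed in; nothing more can be done
None
```

Both scrapers are fully home in their matching holders and released, the tape roll and timer were left alone, and the job was handed in at about 21 s; sign-off gave no verdict.

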